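# Push the big capacitor through the feeder flap

## Robot

A 6-joint arm with a two-finger parallel gripper is mounted at the origin on the work surface. World frame = base frame: x ahead of the robot, y to its left, z up, the work surface at z = 0. Lengths are in m, angles in rad, forces in N, time in s.
With the tool pointing down it reaches from about 0.375 to 0.9 m from the base axis. Payload 3.1 kg.
Tool frame: the origin (TCP) lies on the front face of the gripper's body, between the roots of the fingers; the fingertips stand 73 mm ahead of it and the grasp point (between the pads) lies 54 mm ahead of it (manip.tips_ahead is the distance from the TCP to the fingertips, in m); z points along the fingers, y is the line along which they close (so a half turn about z gives the same grasp; the last joint's range is limited). The gripper opens to 85 mm and grips with 20 to 120 N. Pads are 22 mm wide; open, the fingers measure 114 mm over their backs; the gripper's body (76 mm by 85 mm) begins 54 mm behind the grasp point. The pads swing forward as they close: fully open they stand 13 mm farther back than shut.
Start: joints at [-1.526, 0.527, 1.433, -0, 1.181, -0.178], TCP at [0.139, -0.609, 0.304] pointing down, gripper open.
Joint ranges: [-3.08, 3.08], [-0.75, 2.2], [0.22, 2.44], [-1.43, 4.57], [0, 2.65], [-2.85, 2.85]. Speed limits (rad/s): [2.79, 2.79, 3.14, 3.14, 3.14, 3.14].

## Interface

Orientations are given as a unit quaternion [x, y, z, w].
In Python, from station import sense, eyes, workorder, manip gives the robot as it stands.
- The arm moves only by the shell command python3 -m inch 'ROWS' [OPENING] [FORCE]. ROWS is JSON, a list of rows, each an object of numbers: "dx", "dy", "dz": the shift along the tool's x, y, z in cm; "wx", "wy", "wz": the turn, a rotation vector about the tool's x, y, z in degrees. In form: [{"dx": .., "dy": .., "dz": .., "wx": .., "wy": .., "wz": ..}, ...]. A call has 1 to 10 rows; each row shifts and turns the commanded pose from where the row before left it, along the tool's axes as they then stand; what a row does not reach is not made up. A row lasts 1/8 s, in which the tool goes at most 62.5 mm and 10.7 degrees, less where a joint would pass 70% of its speed; a pose out of reach is approached as far as the arm can. A call with a gripper value outside its range is refused whole. OPENING is the opening, from 0 (shut) to 1 (fully open), set as the call begins (- or left out, the last holds). The fingers move at their own pace and stop on an object; FORCE is the grip in N (left out, the last holds). Time passes only in rows, so rows that do not move let the fingers close. It gives the time, the measured TCP pose, the force, the opening and the grip force at its end, in the units of the state.
- sense(): the state, without advancing time (a new reading comes with each control period).
- eyes.snapshot(name): name is "scene" or "top"; returns the picture (400x640x3 uint8, red, green, blue); there is no depth.
- eyes.camera_params(name): a dict with "fx", "fy", "cx", "cy" (pixels), "rvec" (rotation vector, rad) and "tvec" (3), from world to camera coordinates, as OpenCV has them. Camera axes: x right, y down, z forward; pixel columns grow to the right and rows downward; lengths in m; the calibration is good to about 2 mm. A picture is of the moment at which its call begins. camera_params takes no time and is no camera call.
- workorder.sign_off(): hands the job in; it is judged then, once.
The state is a dict: "t": time; "q": joint angles; "qd": joint speeds; "tau": joint torques, N m; "tcp_pos": TCP position; "tool_rot": TCP orientation; "force": force on the tool from outside, world axes, zero at the start; "ft_torque": the same for the moment, N m; "finger_gap": opening from 0.0 (shut) to 1.0 (fully open); "gripper_force": force on a finger pad.
Only numpy, scipy, OpenCV 4.12 (cv2) and the standard library are available. Lean on these libraries where they do the work, as an engineer would, in place of code of your own. Each camera call takes 0.05 s, during which the arm holds its last target. There are 200 camera calls.

## Task

Two capacitors lie in the two open troughs of the bench feeder. With the fingertips, push the bigger one (thicker and longer) along its trough from behind so that it noses the hanging flap open and drops through into the catch box, then draw the fingers back so that the flap swings shut behind it. Only push it, never lift it, and leave the smaller capacitor, the other flap and everything else on the table and feeder undisturbed.

Things in the scene. Friction and masses are not known exactly. Their poses are not given: they have to be found in the camera images.
- feeder: fixed grey feeder, 390 long, 300 wide: a deck 111 mm high with two V troughs, then an upright portal with two flaps, then an open-topped catch box. Origin: on the table, midway between the troughs, in the middle of the portal's thickness. x points along the troughs from deck to box (roughly away from the robot), y left, z up. Troughs at y = +50 and -50 mm, from x = -200 to -8 mm
- portal_top (a point): middle of the portal's top edge, 169 mm above the table. The portal is 12 mm thick (6 mm either side of the feeder's origin) and 300 mm wide; each of its two openings, centred on its trough, is 56 mm wide and reaches up to 159 mm above the table
- box_floor (a point): centre of the catch box's cork-lined floor, 12 mm above the table; the box reaches 190 mm beyond the portal's middle, is 292 mm wide inside and its walls are 103 mm high; a steep chute leads down into it from the trough ends
- big_cap_center (a point): centre of the bigger black capacitor: cylinder 34 mm across, 62 mm long (plus two 4 mm studs on the end towards the flap), about 90 g, lying lengthwise in either trough, plain flat end towards the robot; its x axis points along the trough to the flap; its axis lies 24 mm above the trough's bottom line. It slides with about 1 N and tips down the chute, tail up, once its centre is about 2 to 12 mm beyond the trough's end
- small_cap_center (a point): centre of the smaller black capacitor, 22 mm across and 45 mm long, lying in the other trough; not to be moved
- flap_left (a joint): hinge of the left steel flap, which hangs in the left opening: 0 = hanging shut, grows as its foot swings inward (along the feeder's +x, into the box) up to 1.5 rad; it cannot swing towards the trough. The flap weighs about 35 g, is 52 mm wide, and falls shut by itself in under a second when nothing holds it
- flap_right (a joint): hinge of the right steel flap, which hangs in the right opening: 0 = hanging shut, grows as its foot swings inward (along the feeder's +x, into the box) up to 1.5 rad; it cannot swing towards the trough. The flap weighs about 35 g, is 52 mm wide, and falls shut by itself in under a second when nothing holds it
- flap_left_foot (a point): lowest point of the left flap when it hangs shut, 9 mm above the bottom line of the left trough; fixed to the feeder, does not swing. The trough is an aluminium V, sides at 45 degrees, bottom line 95 mm above the table, rims 32 mm apart and flush with the deck (111 mm); it ends 16 mm before this point (8 mm before the middle of the portal), and the chute drops away there
- flap_right_foot (a point): lowest point of the right flap when it hangs shut, 9 mm above the bottom line of the right trough; fixed to the feeder, does not swing. The trough is an aluminium V, sides at 45 degrees, bottom line 95 mm above the table, rims 32 mm apart and flush with the deck (111 mm); it ends 16 mm before this point (8 mm before the middle of the portal), and the chute drops away there
- cap_a: a small capacitor, 25 mm across, 42 mm tall, standing upright on the left part of the feeder's deck; origin: centre of its underside
- cap_b: the same, standing on the right part of the feeder's deck
- can_left: a yellow can capacitor, 50 mm across, 82 mm tall, standing on the table to the left; origin: centre of its underside
- can_right: the same, standing on the table to the right
- multimeter: a multimeter lying on its back, 180 x 88 x 50 mm; origin: centre of its underside
- screwdriver: a screwdriver, 180 mm long, lying on the table
- spool: a bare metal spool, 56 mm across, 40 mm tall, standing on its flange; origin: centre of its underside

How it is judged:
On the way, in this order (a step that is already met when the one before it is completed fails the run):
1. the bigger capacitor has nosed the flap of its own trough open (z of big_cap_center in the frame of feeder above 0.095 m and ((y of big_cap_center in the frame of feeder above 0 m and value of joint flap_left above 0.3 rad) or (y of big_cap_center in the frame of feeder below 0 m and value of joint flap_right above 0.3 rad)) and x of big_cap_center in the frame of feeder above -0.045 m), for 0.03 s.
2. it has dropped through into the box (z of big_cap_center in the frame of feeder below 0.08 m and x of big_cap_center in the frame of feeder above 0.005 m), for 0.1 s.
At the end, for the whole second after the job is handed in: The bigger capacitor lies at rest in the catch box (its centre below 80 mm over the table, between the portal and the box's far wall), both flaps hang shut within 0.06 rad, and the smaller capacitor is within 10 mm of its start (all of step 2 and z of big_cap_center in the frame of feeder above 0.01 m and x of big_cap_center in the frame of feeder below 0.19 m and y of big_cap_center in the frame of feeder between -0.15 and 0.15 m and linear speed of big_cap below 0.03 m/s and value of joint each of flap_left, flap_right below 0.06 rad and distance of small_cap_center from where it was at the start of the episode below 0.01 m); the robot touches nothing.
It fails at once if the bigger capacitor is lifted (its centre more than 20 mm above where it lies in the trough) (height (world z) of big_cap_center above 0.139 m).
It fails at once if the flap of the other trough is opened (more than 0.2 rad) (z of big_cap_center in the frame of feeder above 0.095 m and ((y of big_cap_center in the frame of feeder above 0 m and value of joint flap_right above 0.2 rad) or (y of big_cap_center in the frame of feeder below 0 m and value of joint flap_left above 0.2 rad))).
It fails at once if the smaller capacitor is moved more than 10 mm (distance of small_cap_center from where it was at the start of the episode above 0.01 m).
It fails at once if a bystander is moved more than 20 mm (distance of any of cap_a, cap_b, can_left, can_right, multimeter, screwdriver, spool from where it was at the start of the episode above 0.02 m).
It also fails if it takes over 35 s, if anything falls off the work surface, if the arm or the gripper's body presses on something with over 40 N, if the wrist force passes 120 N, or if a joint passes its speed limit or range.

## Working session

There is one attempt and no reset: what is moved stays moved. The work goes in short steps, Python scripts to look and compute and a shell command to move; the robot and the scene stay as the last step left them, time stands still between calls to the robot, and variables do not carry over. Pictures are saved under pics/ and viewed, at most 10 in all, crops included, and the job is handed in when it is done.

```bash
mkdir -p pics; ls
python3 - <<'E'
from station import sense,eyes
import cv2,json
for n in("scene","top"):
    im=eyes.snapshot(n); cv2.imwrite(f"pics/{n}0.png",cv2.cvtColor(im,cv2.COLOR_RGB2BGR)); print(eyes.camera_params(n))
s=sense();print(s["t"],s["tcp_pos"],s["tool_rot"],s["finger_gap"])
E
```

```text
pics
{'fx': 399.6900047458273, 'fy': 399.6900047458273, 'cx': 316.9182576468893, 'cy': 205.12535987634274, 'rvec': array([ 1.6412488 ,  2.04605456, -0.71256717]), 'tvec': array([ 0.16202727, -0.39217992,  1.58274674])}
{'fx': 402.41691330787955, 'fy': 402.41691330787955, 'cx': 314.73960346749124, 'cy': 202.89207274529022, 'rvec': array([ 2.19875824, -2.00385247,  0.22170742]), 'tvec': array([-0.08179881,  0.63460889,  1.09507598])}
0.1 [ 0.13870625 -0.6088995   0.30303613] [ 9.93746481e-01  1.11655627e-01  6.80693840e-05 -9.73202543e-04] 1.001232705091423
```

View pics/scene0.png

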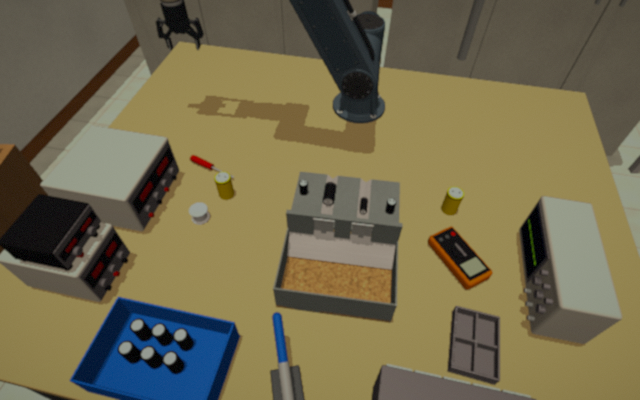

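View pics/top0.png

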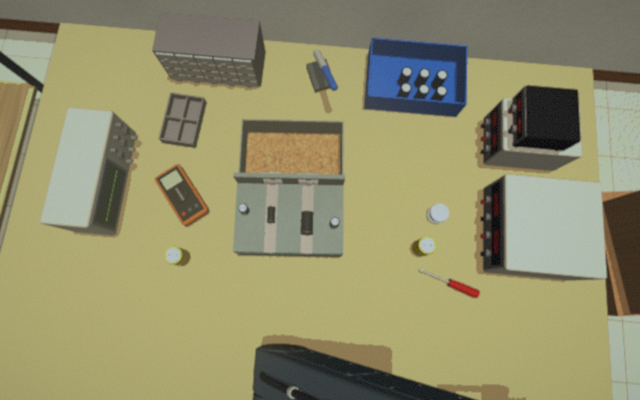

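The top view shows the feeder at columns 235–343 and rows 120–255. The big cap is in the right trough at about (307,222), the small one in the left trough at (271,214), and the standing caps are at (243,208) and (335,222).

```bash
cat > h.py <<'E'
import numpy as np,cv2
from station import eyes,sense
def ray(n,uv,z):
    p=eyes.camera_params(n);R=cv2.Rodrigues(p["rvec"])[0];t=p["tvec"]
    d=R.T@np.array([(uv[0]-p["cx"])/p["fx"],(uv[1]-p["cy"])/p["fy"],1]);c=-R.T@t
    return c+d*(z-c[2])/d[2]
def proj(n,X):
    p=eyes.camera_params(n);K=np.array([[p["fx"],0,p["cx"]],[0,p["fy"],p["cy"]],[0,0,1]])
    return cv2.projectPoints(np.array(X,float).reshape(-1,3),p["rvec"],p["tvec"],K,None)[0].reshape(-1,2)
E
python3 - <<'E'
from h import *
im=cv2.imread("pics/top0.png")
c=cv2.resize(im[170:262,228:350],None,fx=6,fy=6,interpolation=cv2.INTER_CUBIC);cv2.imwrite("pics/topc.png",c)
g=im.max(2);m=np.zeros_like(g);m[185:250,255:322]=(g[185:250,255:322]<60)
n,l,s,ce=cv2.connectedComponentsWithStats(m)
for i in range(1,n):
    if s[i][4]>20: print(s[i],ce[i],ray("top",ce[i],0.13))
for uv,z in [((235,254),.111),((342,254.5),.111),((236,178),.169),((343,178),.169)]: print(uv,ray("top",uv,z))
E
```

```text
(235, 254) [0.46898991 0.17862937 0.111     ]
(342, 254.5) [ 0.49447114 -0.11024776  0.111     ]
(236, 178) [0.66585464 0.19153859 0.169     ]
(343, 178) [ 0.6924957  -0.09348494  0.169     ]
```

View pics/topc.png

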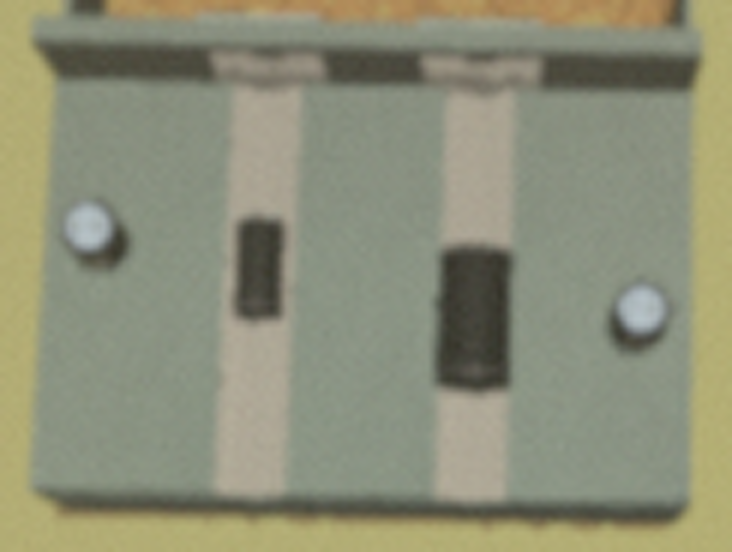

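The crop shows the right trough running from about (472,500) at the deck front to (479,90) at the portal. The big cap spans crop rows 248–388 at columns 438–510, and the small cap sits at (259,268).

Run:
```python
from h import *
f=lambda u,v:((u+.5)/6-.5+228,(v+.5)/6-.5+170)
p=eyes.camera_params("top");R=cv2.Rodrigues(p["rvec"])[0];print("cam",-R.T@p["tvec"])
P={}
for k,u,v,z in [("fl",35,490,.111),("fr",688,500,.111),("trF",472,500,.111),("trP",479,90,.111),("tlF",251,496,.111),("tlP",267,90,.111),("topL",37,20,.169),("topR",697,38,.169),("pfL",38,45,.169),("pfR",697,62,.169),("bigc",474,318,.128),("rear top",472,378,.136),("rear bot",472,390,.111),("smallrear",258,318,.12),("capb",640,308,.153),("capa",90,228,.153)]:
    P[k]=ray("top",f(u,v),z);print(k,P[k].round(4))
d=P["trP"]-P["trF"];d2=P["tlP"]-P["tlF"];e=P["fl"]-P["fr"]
print(np.degrees([np.arctan2(d[1],d[0]),np.arctan2(d2[1],d2[0]),np.arctan2(-e[0],e[1])]),np.linalg.norm(e))
yaw=np.radians(5);X=np.array([np.cos(yaw),np.sin(yaw),0]);Y=np.array([-X[1],X[0],0])
mid=(P["fl"]+P["fr"])/2; O=mid+.2*X; O[2]=0;print("O",O)
for k in P:print(k,((P[k]-O)@X).round(4),((P[k]-O)@Y).round(4))
```

```text
cam [ 0.38926961 -0.04260135  1.20634373]
fl [0.476  0.1839 0.111 ]
fr [ 0.4988 -0.1106  0.111 ]
trF [ 0.4898 -0.0133  0.111 ]
trP [0.6809 0.002  0.111 ]
tlF [0.4823 0.0863 0.111 ]
tlP [0.6717 0.101  0.111 ]
topL [0.6793 0.1994 0.169 ]
topR [ 0.6985 -0.095   0.169 ]
pfL [0.6679 0.1974 0.169 ]
pfR [ 0.6874 -0.0959  0.169 ]
bigc [ 0.57   -0.0067  0.128 ]
rear top [ 0.5415 -0.0087  0.136 ]
rear bot [ 0.5396 -0.0085  0.111 ]
smallrear [0.5622 0.0915 0.12  ]
capb [ 0.5771 -0.0803  0.153 ]
capa [0.5904 0.1666 0.153 ]
[4.5718149  4.41920688 4.43362979] 0.29538197714976167
O [0.68662196 0.05408928 0.        ]
fl -0.1985 0.1477
fr -0.2015 -0.1477
trF -0.202 -0.05
trP -0.0102 -0.0514
tlF -0.2007 0.0499
tlP -0.0108 0.048
topL 0.0054 0.1454
topR -0.0012 -0.1496
pfL -0.0062 0.1444
pfR -0.0123 -0.1495
bigc -0.1215 -0.0504
rear top -0.15 -0.0499
rear bot -0.1519 -0.0495
smallrear -0.1207 0.0481
capb -0.1209 -0.1243
capa -0.0861 0.1205
```

```bash
python3 -m inch '[{"wz":8.4},{"dx":2,"dy":-2.8},{"dx":2,"dy":-2.8},{"dx":2,"dy":-2.8},{"dx":2,"dy":-2.8},{"dx":2,"dy":-2.8},{"dx":2,"dy":-2.8},{"dx":2,"dy":-2.8},{"dx":2,"dy":-2.8},{"dx":2,"dy":-2.8}]' 0 && python3 -m inch '[{"dx":2,"dy":-2.8},{"dx":2,"dy":-2.8},{"dx":2,"dy":-2.8},{"dx":2,"dy":-2.8},{"dx":2,"dy":-2.8},{"dx":2,"dy":-2.8},{"dx":2,"dy":-2.8},{"dx":2,"dy":-2.8},{"dx":2,"dy":-2.8},{"dx":2,"dy":-2.8}]'
python3 - <<'E'
from h import *
from station import manip
s=sense();q=s["tool_rot"];print(manip.tips_ahead,s["t"],s["tcp_pos"],np.degrees(2*np.arctan2(q[1],q[0])))
d=np.array([.5005,-.0116])-s["tcp_pos"][:2];a=np.radians(4.45);print("dx,dy cm",100*d@[np.cos(a),np.sin(a)],100*d@[np.sin(a),-np.cos(a)])
E
```

```text
0.0726 0.1 [ 0.13870625 -0.6088995   0.30303613] 12.821534110895659
dx,dy cm 40.70470175627682 -56.742764797155104invalid input at $[0]: expected keys dx, dy, dz, wx, wy, wz
```

```bash
python3 -m inch '[{"dx":0,"dy":0,"dz":0,"wx":0,"wy":0,"wz":8.4},{"dx":2.9,"dy":-4,"dz":0,"wx":0,"wy":0,"wz":0},{"dx":2.9,"dy":-4,"dz":0,"wx":0,"wy":0,"wz":0},{"dx":2.9,"dy":-4,"dz":0,"wx":0,"wy":0,"wz":0},{"dx":2.9,"dy":-4,"dz":0,"wx":0,"wy":0,"wz":0},{"dx":2.9,"dy":-4,"dz":0,"wx":0,"wy":0,"wz":0},{"dx":2.9,"dy":-4,"dz":0,"wx":0,"wy":0,"wz":0},{"dx":2.9,"dy":-4,"dz":0,"wx":0,"wy":0,"wz":0}]' 0 && python3 -m inch '[{"dx":2.9,"dy":-4,"dz":0,"wx":0,"wy":0,"wz":0},{"dx":2.9,"dy":-4,"dz":0,"wx":0,"wy":0,"wz":0},{"dx":2.9,"dy":-4,"dz":0,"wx":0,"wy":0,"wz":0},{"dx":2.9,"dy":-4,"dz":0,"wx":0,"wy":0,"wz":0},{"dx":2.9,"dy":-4,"dz":0,"wx":0,"wy":0,"wz":0},{"dx":2.9,"dy":-4,"dz":0,"wx":0,"wy":0,"wz":0},{"dx":0,"dy":0,"dz":0,"wx":0,"wy":0,"wz":0}]'
cat > w.py <<'E'
from h import *
s=sense();q=s["tool_rot"];print(s["t"],s["tcp_pos"],q,np.degrees(2*np.arctan2(q[1],q[0])),s["finger_gap"],s["force"])
d=np.array([.5005,-.0116])-s["tcp_pos"][:2];a=np.radians(4.45);print("dx,dy cm",100*d@[np.cos(a),np.sin(a)],100*d@[np.sin(a),-np.cos(a)],"dz",100*(s["tcp_pos"][2]-.187))
E
python3 w.py
```

```text
t: 1.1
tcp_pos: [0.3201, -0.313, 0.3038]
tool_rot: [0.999, 0.038, -0.0, -0.0]
force: [-0.2, -0.5, 0.2]
finger_gap: -0.001
gripper_force: 0.0
t: 1.98
tcp_pos: [0.4754, -0.0592, 0.3037]
tool_rot: [0.999, 0.041, 0.0, -0.0]
force: [-1.5, 0.4, 0.1]
finger_gap: 0.001
gripper_force: 0.0
1.975 [ 0.47541684 -0.05923658  0.30367563] [ 9.99147805e-01  4.12746241e-02  6.21524302e-05 -2.54437228e-04] 4.731067638635904 0.0013249819943621343 [-1.46010266  0.36331024  0.07783493]
dx,dy cm 2.870362730764067 -4.554679162538017 dz 11.66756309746811
```

```bash
python3 -m inch '[{"dx":1.4,"dy":-2.25,"dz":0,"wx":0,"wy":0,"wz":0.3},{"dx":1.4,"dy":-2.25,"dz":0,"wx":0,"wy":0,"wz":0},{"dx":0,"dy":0,"dz":3.5,"wx":0,"wy":0,"wz":0},{"dx":0,"dy":0,"dz":3.5,"wx":0,"wy":0,"wz":0},{"dx":0,"dy":0,"dz":2.5,"wx":0,"wy":0,"wz":0},{"dx":0,"dy":0,"dz":1.2,"wx":0,"wy":0,"wz":0},{"dx":0,"dy":0,"dz":0,"wx":0,"wy":0,"wz":0}]' >/dev/null
python3 w.py
python3 - <<'E'
from h import *
a=cv2.cvtColor(eyes.snapshot("top"),cv2.COLOR_RGB2BGR)[165:265,228:350];b=cv2.cvtColor(eyes.snapshot("scene"),cv2.COLOR_RGB2BGR)[150:250,280:412]
cv2.imwrite("pics/p1.png",np.hstack([cv2.resize(x,(390,320),interpolation=cv2.INTER_CUBIC) for x in(a,b)]))
E
```

```text
2.85 [ 0.49865047 -0.01544552  0.19639905] [ 9.99367454e-01  3.55515647e-02 -8.61386720e-04 -1.91125555e-04] 4.07476948393188 -0.0008099959018094756 [1.25151163 0.04013385 0.320207  ]
dx,dy cm 0.21423272482916217 -0.3690422411116695 dz 0.9399054302301535
```

View pics/p1.png

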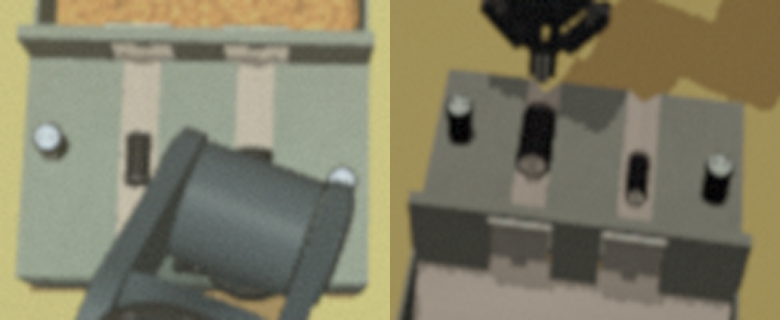

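The fingers are on the trough line behind the big cap: in the right half the tips are at (541,70) and the cap at (535,140). The other parts are undisturbed.

```bash
python3 -m inch '[{"dx":0,"dy":-0.3,"dz":0.9,"wx":0,"wy":0,"wz":0},{"dx":0.5,"dy":0,"dz":0,"wx":0,"wy":0,"wz":0},{"dx":1,"dy":0,"dz":0,"wx":0,"wy":0,"wz":0},{"dx":1,"dy":0,"dz":0,"wx":0,"wy":0,"wz":0},{"dx":1,"dy":0,"dz":0,"wx":0,"wy":0,"wz":0},{"dx":1,"dy":0,"dz":0,"wx":0,"wy":0,"wz":0},{"dx":0.5,"dy":0,"dz":0,"wx":0,"wy":0,"wz":0},{"dx":0,"dy":0,"dz":0,"wx":0,"wy":0,"wz":0}]'
python3 w.py
python3 - <<'E'
from h import *
a=cv2.cvtColor(eyes.snapshot("top"),cv2.COLOR_RGB2BGR)[165:265,228:350];b=cv2.cvtColor(eyes.snapshot("scene"),cv2.COLOR_RGB2BGR)[150:250,280:412]
cv2.imwrite("pics/p2.png",np.hstack([cv2.resize(x,(390,320),interpolation=cv2.INTER_CUBIC) for x in(a,b)]))
E
```

```text
t: 3.95
tcp_pos: [0.5496, -0.0083, 0.1879]
tool_rot: [0.999, 0.036, 0.001, 0.0]
force: [1.0, 0.0, 0.7]
finger_gap: 0.001
gripper_force: 0.0
3.95 [ 0.54961617 -0.00832737  0.18788299] [9.99351448e-01 3.60000811e-02 8.14662931e-04 1.18932247e-04] 4.12619840966546 0.0010779955729858677 [0.972938   0.01687294 0.74922365]
dx,dy cm -4.922202699181022 -0.0548112901497082 dz 0.0882994895014727
```

View pics/p2.png

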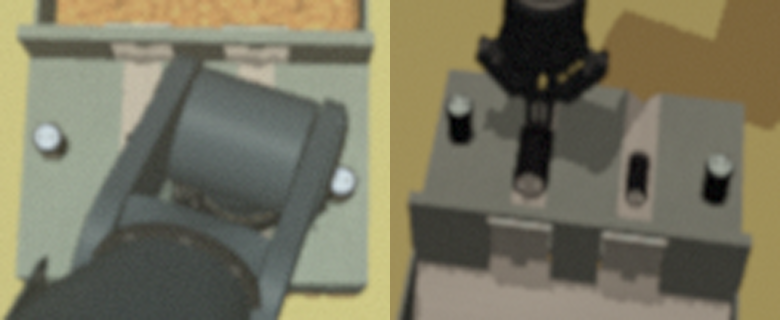

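The cap is being pushed squarely along the trough, with its nose now at (528,185) in the right half, and nothing else has moved.

```bash
python3 -m inch '[{"dx":0.6,"dy":0,"dz":0,"wx":0,"wy":0,"wz":0.3},{"dx":0.8,"dy":0,"dz":0,"wx":0,"wy":0,"wz":0},{"dx":0.8,"dy":0,"dz":0,"wx":0,"wy":0,"wz":0},{"dx":0.8,"dy":0,"dz":0,"wx":0,"wy":0,"wz":0},{"dx":0.8,"dy":0,"dz":0,"wx":0,"wy":0,"wz":0},{"dx":0.8,"dy":0,"dz":0,"wx":0,"wy":0,"wz":0},{"dx":0.8,"dy":0,"dz":0,"wx":0,"wy":0,"wz":0},{"dx":0.8,"dy":0,"dz":0,"wx":0,"wy":0,"wz":0},{"dx":0.5,"dy":0,"dz":0,"wx":0,"wy":0,"wz":0},{"dx":0,"dy":0,"dz":0,"wx":0,"wy":0,"wz":0}]'
python3 w.py
python3 - <<'E'
from h import *
b=cv2.cvtColor(eyes.snapshot("scene"),cv2.COLOR_RGB2BGR)[150:270,280:412]
cv2.imwrite("pics/p3.png",cv2.resize(b,None,fx=4,fy=4,interpolation=cv2.INTER_CUBIC))
E
```

```text
t: 5.3
tcp_pos: [0.6165, -0.0041, 0.188]
tool_rot: [0.999, 0.033, 0.001, 0.0]
force: [-0.0, 0.6, -0.5]
finger_gap: -0.001
gripper_force: 0.0
5.3 [ 0.61653474 -0.00407233  0.18798606] [9.99441254e-01 3.34082076e-02 9.69920379e-04 3.61004128e-04] 3.829013137859733 -0.0012388787262975105 [-0.01556409  0.60056099 -0.48825642]
dx,dy cm -11.626900941856759 -0.14980572424441274 dz 0.0986061947055833
```

View pics/p3.png

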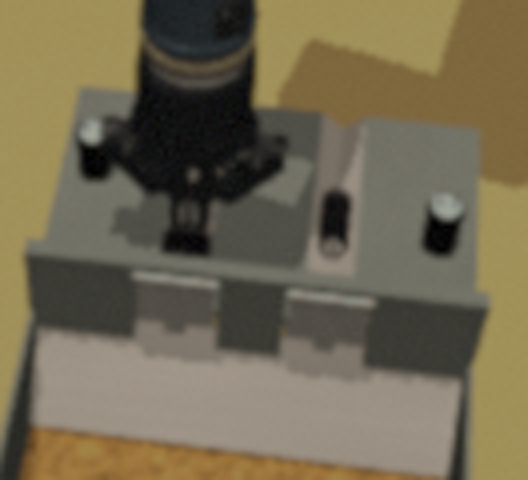

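The cap's tail shows at (187,243) just before the portal, the flaps still hang shut, and the small cap is untouched at (335,222). I'll push on slowly.

```bash
python3 -m inch '[{"dx":0.5,"dy":-0.1,"dz":0,"wx":0,"wy":0,"wz":-0.5},{"dx":0.6,"dy":0,"dz":0,"wx":0,"wy":0,"wz":0},{"dx":0.6,"dy":0,"dz":0,"wx":0,"wy":0,"wz":0},{"dx":0.6,"dy":0,"dz":0,"wx":0,"wy":0,"wz":0},{"dx":0.6,"dy":0,"dz":0,"wx":0,"wy":0,"wz":0},{"dx":0.5,"dy":0,"dz":0,"wx":0,"wy":0,"wz":0},{"dx":0.4,"dy":0,"dz":0,"wx":0,"wy":0,"wz":0},{"dx":0.4,"dy":0,"dz":0,"wx":0,"wy":0,"wz":0},{"dx":0.3,"dy":0,"dz":0,"wx":0,"wy":0,"wz":0},{"dx":0,"dy":0,"dz":0,"wx":0,"wy":0,"wz":0}]'
python3 w.py
python3 - <<'E'
from h import *
b=cv2.cvtColor(eyes.snapshot("scene"),cv2.COLOR_RGB2BGR)[150:320,270:412]
cv2.imwrite("pics/p4.png",cv2.resize(b,None,fx=3.5,fy=3.5,interpolation=cv2.INTER_CUBIC))
E
```

```text
t: 6.6
tcp_pos: [0.6613, 0.0008, 0.1879]
tool_rot: [0.999, 0.038, 0.001, -0.0]
force: [-0.2, 0.2, 0.7]
finger_gap: -0.001
gripper_force: 0.0
6.6 [0.66134971 0.00076563 0.18787571] [ 9.99287452e-01  3.77290962e-02  1.04755611e-03 -7.70627234e-05] 4.324464721824534 -0.001063654821385052 [-0.18884459  0.17509359  0.74245191]
dx,dy cm -16.132425657008802 -0.01518312429024693 dz 0.08757096424789057
```

View pics/p4.png

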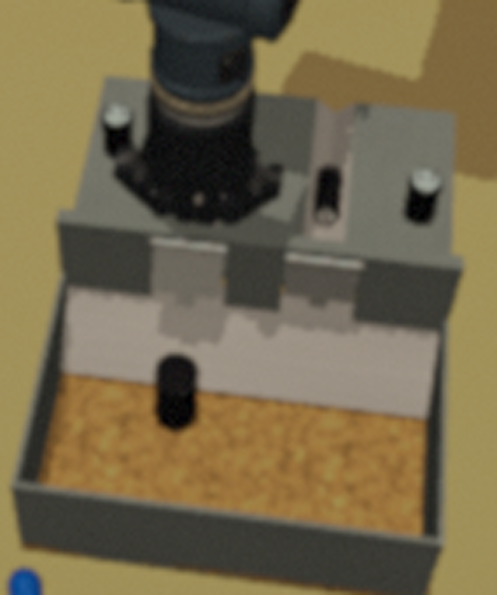

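The cap is in the box at (176,390), and its flap has fallen back. I'll draw back, raise the fingers, and check.

```bash
python3 -m inch '[{"dx":-1.5,"dy":0,"dz":0,"wx":0,"wy":0,"wz":0},{"dx":-2.5,"dy":0,"dz":0,"wx":0,"wy":0,"wz":0},{"dx":-2.5,"dy":0,"dz":0,"wx":0,"wy":0,"wz":0},{"dx":-2.5,"dy":0,"dz":0,"wx":0,"wy":0,"wz":0},{"dx":0,"dy":0,"dz":-3,"wx":0,"wy":0,"wz":0},{"dx":0,"dy":0,"dz":-3,"wx":0,"wy":0,"wz":0},{"dx":0,"dy":0,"dz":-2,"wx":0,"wy":0,"wz":0},{"dx":0,"dy":0,"dz":0,"wx":0,"wy":0,"wz":0},{"dx":0,"dy":0,"dz":0,"wx":0,"wy":0,"wz":0},{"dx":0,"dy":0,"dz":0,"wx":0,"wy":0,"wz":0}]'
python3 - <<'E'
from h import *
b=cv2.cvtColor(eyes.snapshot("scene"),cv2.COLOR_RGB2BGR)[150:320,270:412]
cv2.imwrite("pics/p5.png",cv2.resize(b,None,fx=3.5,fy=3.5,interpolation=cv2.INTER_CUBIC))
E
```

```text
t: 7.9
tcp_pos: [0.5701, -0.0061, 0.2666]
tool_rot: [0.999, 0.038, -0.001, -0.0]
force: [-0.1, 0.8, 0.3]
finger_gap: -0.002
gripper_force: 0.0
```

View pics/p5.png

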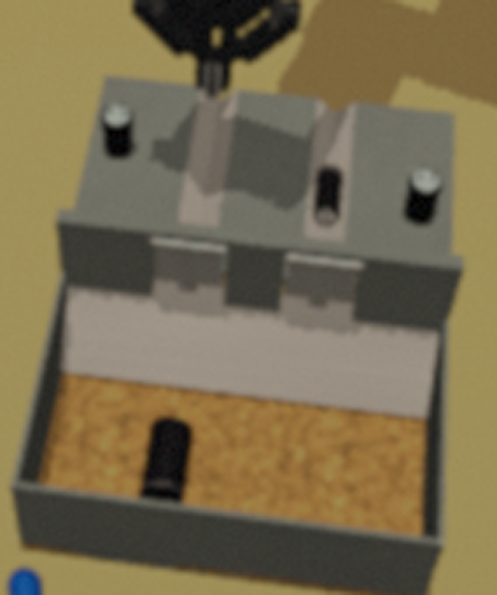

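The big cap lies flat in the box at (165,460), both flaps hang shut, the small cap has not moved, and the fingers are clear. I'll let it settle briefly and then hand in.

```bash
python3 -m inch '[{"dx":0,"dy":0,"dz":0,"wx":0,"wy":0,"wz":0},{"dx":0,"dy":0,"dz":0,"wx":0,"wy":0,"wz":0},{"dx":0,"dy":0,"dz":0,"wx":0,"wy":0,"wz":0},{"dx":0,"dy":0,"dz":0,"wx":0,"wy":0,"wz":0},{"dx":0,"dy":0,"dz":0,"wx":0,"wy":0,"wz":0},{"dx":0,"dy":0,"dz":0,"wx":0,"wy":0,"wz":0},{"dx":0,"dy":0,"dz":0,"wx":0,"wy":0,"wz":0},{"dx":0,"dy":0,"dz":0,"wx":0,"wy":0,"wz":0}]' >/dev/null; python3 -c "
from station import workorder
print(workorder.sign_off())"
```

```text
the job is handed in; nothing more can be done
None
```

I pushed the bigger capacitor through the right flap into the catch box and handed the job in. The last picture shows both flaps shut and the smaller capacitor and the rest of the feeder undisturbed; the sign-off returned no verdict.

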